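# Lock the parcel gauge on the carton

### The arm

A 7-joint arm with a two-finger parallel gripper is mounted at the origin on the work surface. World frame = base frame: x ahead of the robot, y to its left, z up, the work surface at z = 0. Lengths are in m, angles in rad, forces in N, time in s.
With the tool pointing down it reaches from about 0.4 to 0.85 m from the base axis. Payload 4.5 kg.
Tool frame: the origin (TCP) lies midway between the tips of the shut fingers; the grasp point (between the pads) lies 19 mm behind it (r.hold_point_z is the distance from the TCP to the grasp point, in m); z points along the fingers, y is the direction in which the jaws open and shut (so a half turn about z gives the same grasp; the last joint's range is limited). The gripper opens to 88 mm and grips with 3 to 60 N. Pads are 18 mm wide; open, the fingers measure 123 mm over their backs; the gripper's body (75 mm by 187 mm) begins 45 mm behind the grasp point.
Start: joints at [0.034, 0.689, -0.195, 1.565, 0.157, 0.902, -0.215], TCP at [0.625, 0, 0.239] pointing down, gripper open.
Joint ranges: [-3.01, 3.01], [-0.46, 2.08], [-1.47, 1.51], [0.13, 2.56], [-1, 4.14], [0.04, 2.09], [-2.66, 2.66]. Speed limits (rad/s): [2.57, 2.57, 3.14, 3.14, 3.14, 3.14, 3.14].

### API

Orientations are given as a unit quaternion [x, y, z, w].
In Python, from plant import r gives the robot as it stands. The module is installed in compiled form; this text tells all that it offers.
- The arm moves only by the tool move_arm, never from a script. Its arguments are lists of equal length, an entry for each row: "turn": the turn, a rotation vector about the tool's x, y, z in units of 2 pi rad (1.0 is 2 pi rad), a list of three; "dp": the shift along the tool's x, y, z in units of 2.5 cm (1.0 is 2.5 cm), a list of three; "jaw": the closure, from -1 (fully open) to 1 (shut), so that 0 is half open. In form: {"turn": [[wx, wy, wz], ...], "dp": [[x, y, z], ...], "jaw": [jaw, ...]}. A call has 1 to 10 rows; each row shifts and turns the commanded pose from where the row before left it, along the tool's axes as they then stand; what a row does not reach is not made up. A row lasts 1/12 s, in which the tool goes at most 41.7 mm and 7.16 degrees, less where a joint would pass 70% of its speed; a pose out of reach is approached as far as the arm can. A call with a number of a shift or a turn outside -1 to 1 is refused whole. A call with a gripper value outside its range is refused whole. The fingers move at their own pace and stop on an object; "newtons" is the grip in N (left out, the last holds). Time passes only in rows, so rows that do not move let the fingers close. It gives the time, the measured TCP pose, the force and the opening at its end, in the units of the state.
- r.get_state(): the state, without advancing time (a new reading comes with each control period).
- r.snapshot(name): name is "scene" or "side" or "wrist"; returns a dict with "frame" (384x512x3 uint8, blue, green, red), "mtx" (3x3 intrinsics, pixels), "origin" and "orientation" of the camera in the world; the wrist camera has in their place "tool_from_camera" (4x4, takes a point from camera to tool coordinates, whose origin is the TCP and whose axes are the flange's). Camera axes: x right, y up, looking along -z (the intrinsics and any distortion apply to the point x, -y, -z); pixel columns grow to the right and rows downward; lengths in m; the calibration is good to about 2 mm. A picture is of the moment at which its call begins: read the wrist's pose just before it. There is no depth.
- r.finish_job(): hands the job in, once; it reports no verdict.
The state is a dict: "clock": time; "q": joint angles; "qd": joint speeds; "joint_torque": joint torques, N m; "tool_pos": TCP position; "eef_rot": TCP orientation; "contact_force": force on the tool from outside, world axes, zero at the start; "moment": the same for the moment, N m; "opening": opening from 0.0 (shut) to 1.0 (fully open).
Only numpy, scipy, OpenCV 4.12 (cv2) and the standard library are available. Lean on these libraries where they do the work, as an engineer would, in place of code of your own. Each camera call takes 0.05 s, during which the arm holds its last target.

### The job

Two parcel gauges lie on the counter and one of them holds a carton between its fence and its stop. Lock that gauge's fence: turn the black bar knob on it clockwise until it suddenly goes stiff, then give it about 30 degrees more, not over 45, and let go. The fence and the carton must stay where they are, and the knob of the other, empty gauge must be left as it is.

Things in the scene. Friction and masses are not known exactly. Their poses are not given: they have to be found in the camera images.
- lock_grip (a point): Bar knob to tighten, black, on the block of the aluminium fence of the gauge with the carton: bar 56 mm long, 14 thick, 38 high, on a hub 40 mm across. Point on its upright turning axis, 13 mm below the bar's top, 24 above the hub, 88 above the counter; x along the bar, z up. Within 90 mm all else is under 65 mm high. The fence slides if pushed with over 12 N: keep the grip centred.
- lock_run (a joint): Easy part of that knob's turning, rad, growing clockwise seen from above: starts at 0.15 to 0.55, runs freely (0.05 N m) to 0.9, where the knob goes stiff (0.4 N m). Turned back, it comes loose freely. The bar's direction on the gauge at which it goes stiff varies between starts.
- lock_bite (a joint): Turn beyond the stiff point, rad, clockwise from above: 0 at the start; it grows only while the knob is turned on in the stiff state (0.4 N m) and stays where it is left. Wanted: about 0.52 (30 degrees).
- carton: Brown carton 158 x 110 x 50 mm, 0.2 to 0.4 kg, loose, on the grey gauge plate (280 x 150 x 12 mm) between fence and stop; origin at the centre of its underside, x along the gauge away from the knob, z up. The knob's axis lies about 137 mm from it towards -x.
- spare_tip (a point): End of the bar of the like knob on the other, empty gauge, to be left alone: 28 mm from that knob's axis, 13 mm below its top, x along the bar away from the axis.

How it is judged:
By the outcome, as a careful person would: the job done as asked, in the order asked, and still so for the second after the job is handed in, with the robot touching nothing.
It also fails if it takes over 45 s, if anything falls off the work surface, if the arm or the gripper's body presses on something with over 40 N, if the wrist force passes 120 N, or if a joint passes its speed limit or range.

## Working session

There is one attempt and no reset: what is moved stays moved. The work goes in short steps, Python scripts to look and compute and a tool call to move; the robot and the scene stay as the last step left them, time stands still between calls to the robot, and variables do not carry over. Pictures are saved under pics/ and viewed, and the job is handed in when it is done.

Besides the shell and the picture viewer there is one more tool, called after ">>>" as name(argument=value, ...), one argument or row to a line, values as JSON. move_arm: Moves the arm, as the interface text tells. Shifts and turns lie within -1 to 1; 1 stands for 2.5 cm of shift or 2 pi rad of turn. Its arguments: {"type":"object","properties":{"turn":{"type":"array","items":{"type":"array","items":{"type":"number","minimum":-1,"maximum":1}}},"dp":{"type":"array","items":{"type":"array","items":{"type":"number","minimum":-1,"maximum":1}}},"jaw":{"type":"array","items":{"type":"number"}},"newtons":{"type":"number"}},"required":["turn","dp","jaw"]}

```bash
mkdir -p pics
cat > h.py <<'E'
import cv2, numpy as np, pickle
from plant import r
from scipy.spatial.transform import Rotation as R
def snap(name,tag):
    s=r.get_state(); d=r.snapshot(name); cv2.imwrite(f'pics/{tag}.png',d['frame'])
    if name=='wrist':
        T=np.eye(4);T[:3,:3]=R.from_quat(s['eef_rot']).as_matrix();T[:3,3]=s['tool_pos']
        M=T@np.array(d['tool_from_camera'])
    else:
        M=np.eye(4);o=np.array(d['orientation']);M[:3,:3]=R.from_quat(o).as_matrix() if o.size==4 else o;M[:3,3]=d['origin']
    pickle.dump((M,np.array(d['mtx']),{k:v for k,v in d.items() if k!='frame'}),open(f'pics/{tag}.pkl','wb'))
    return d
def px(tag,u,v,z):
    M,K,_=pickle.load(open(f'pics/{tag}.pkl','rb'))
    p=np.linalg.inv(K)@[u,v,1]; ray=M[:3,:3]@np.array([p[0],-p[1],-p[2]])
    return M[:3,3]+ray*(z-M[2,3])/ray[2]
def proj(tag,P):
    M,K,_=pickle.load(open(f'pics/{tag}.pkl','rb'))
    c=M[:3,:3].T@(np.array(P)-M[:3,3]); q=K@[c[0],-c[1],-c[2]]; return q[:2]/q[2]
E
python3 - <<'E'
from h import *
for n in ('scene','side','wrist'):
    d=snap(n,n+'0'); print({k:v for k,v in d.items() if k!='frame'})
print(r.get_state(), r.hold_point_z)
E
```

```text
{'mtx': array([[367.97386551,   0.        , 260.48591474],
       [  0.        , 367.97386551, 189.58381826],
       [  0.        ,   0.        ,   1.        ]]), 'origin': array([ 1.1894141 , -0.37088549,  0.7251933 ]), 'orientation': array([0.34371473, 0.19055779, 0.42892714, 0.81336918])}
{'mtx': array([[353.0959924 ,   0.        , 250.08503179],
       [  0.        , 353.0959924 , 198.09250263],
       [  0.        ,   0.        ,   1.        ]]), 'origin': array([0.41018894, 0.47508681, 0.62407962]), 'orientation': array([-0.07855979,  0.36274238,  0.90580976, -0.2043404 ])}
{'mtx': array([[286.18235714,   0.        , 255.7528632 ],
       [  0.        , 286.18235714, 187.49948627],
       [  0.        ,   0.        ,   1.        ]]), 'tool_from_camera': array([[-2.70740181e-04,  9.58931127e-01,  2.83638892e-01,
         7.31163299e-02],
       [ 9.99999512e-01, -9.86634574e-06,  9.87880022e-04,
         9.44268356e-05],
       [ 9.50107382e-04,  2.83639021e-01, -9.58930656e-01,
        -1.46670850e-01],
       [ 0.00000000e+00,  0.00000000e+00,  0.00000000e+00,
         1.00000000e+00]])}
{'clock': 0.15, 'q': array([ 0.03378623,  0.68979475, -0.19455571,  1.5660545 ,  0.15731305,
        0.90251227, -0.21508048]), 'qd': array([-0.00106593, -0.00037831, -0.00043352, -0.0043185 ,  0.0004993 ,
        0.00027341, -0.00149752]), 'joint_torque': array([-1.46674727e-03, -5.27863634e+01, -1.26819178e+00, -1.53587687e+01,
       -5.24473807e-02,  3.92338901e-03,  1.12435155e-04]), 'tool_pos': array([ 6.24538005e-01, -1.45774791e-05,  2.38106347e-01]), 'eef_rot': array([ 7.07063347e-01,  7.07149878e-01, -5.18405529e-04, -4.52530298e-04]), 'contact_force': array([-0.90601541,  0.34894467, -0.14745646]), 'moment': array([ 0.00811194, -0.0421483 , -0.02863238]), 'opening': 0.999206139214793} 0.0187
```

View pics/scene0.png

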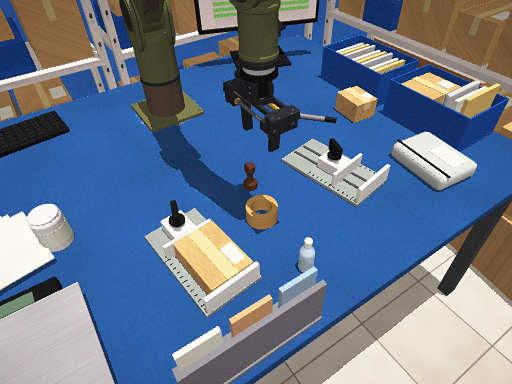

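View pics/side0.png

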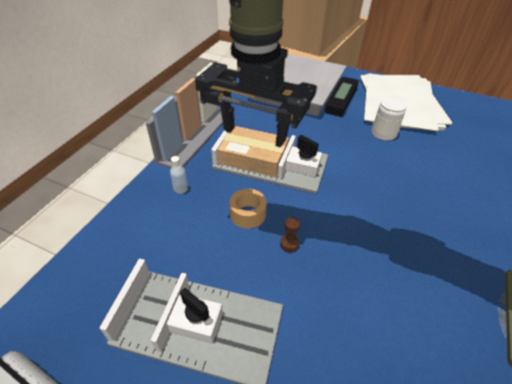

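View pics/wrist0.png

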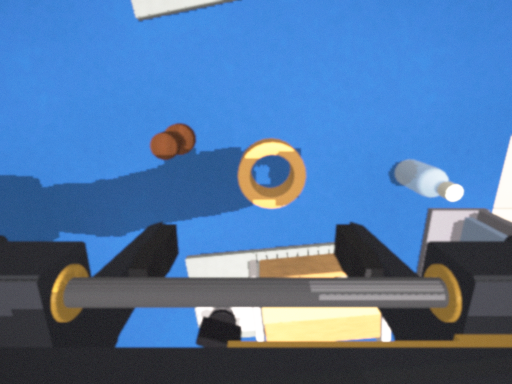

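The carton gauge's knob is at about (177,215) in the scene image, (308,150) in the side image and (220,328) in the wrist image. I'll zoom in.

Run:
```python
from h import *
a=cv2.imread('pics/scene0.png')[180:315,135:270]; b=cv2.imread('pics/side0.png')[120:200,200:340]
cv2.imwrite('pics/z1.png',cv2.resize(a,None,fx=4.4,fy=4.4,interpolation=2)); cv2.imwrite('pics/z2.png',cv2.resize(b,None,fx=5,fy=5,interpolation=2))
print(px('scene0',177,215,.088),px('side0',308,148,.088),px('wrist0',220,328,.088))
```

```text
[ 0.59105707 -0.21512238  0.088     ] [ 0.57013715 -0.19983086  0.088     ] [ 0.57868403 -0.20010528  0.088     ]
```

View pics/z1.png

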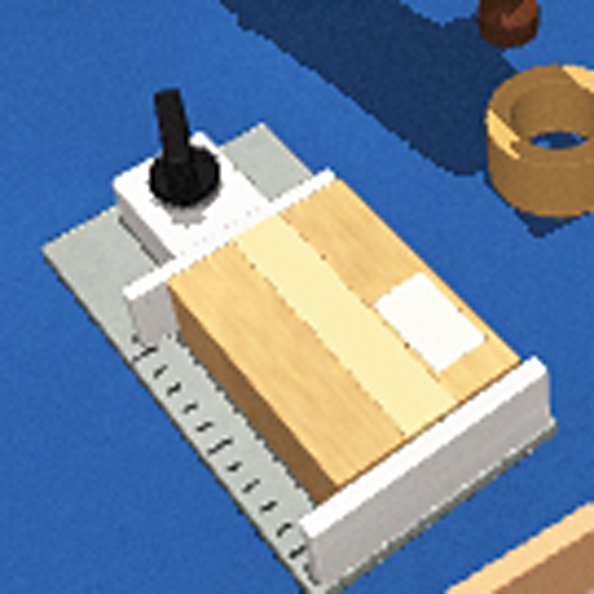

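View pics/z2.png

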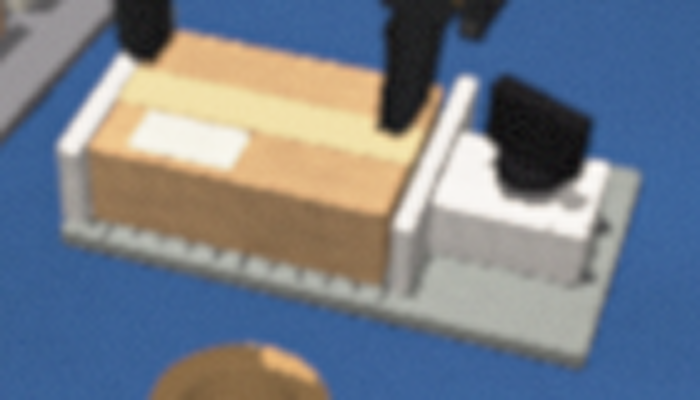

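>>> move_arm(
  turn=[
    [0, 0, 0],
    [0, 0, 0],
    [0, 0, 0],
    [0, 0, 0],
    [0, 0, 0],
    [0, 0, 0],
    [0, 0, 0],
    [0, 0, 0],
    [0, 0, 0],
    [0, 0, 0],
  ],
  dp=[
    [-1, -0.2, 0],
    [-1, -0.2, 0],
    [-1, -0.2, 0],
    [-1, -0.2, 0],
    [-1, -0.2, 0],
    [-1, -0.2, 0],
    [-1, -0.2, 0],
    [-1, -0.2, 0],
    [-1, -0.2, 0],
    [-0.8, -0.2, 0],
  ],
  jaw=[-1, -1, -1, -1, -1, -1, -1, -1, -1, -1],
)

```text
clock: 0.98
tool_pos: [0.5741, -0.2474, 0.2384]
eef_rot: [0.708, 0.707, -0.001, -0.0]
contact_force: [-0.4, -0.2, 0.5]
opening: 0.999
```

>>> move_arm(
  turn=[
    [0, 0, 0],
    [0, 0, 0],
  ],
  dp=[
    [0, 0, 0],
    [0, 0, 0],
  ],
  jaw=[-1, -1],
)

```text
clock: 1.15
tool_pos: [0.5743, -0.2463, 0.2383]
eef_rot: [0.708, 0.706, -0.0, -0.0]
contact_force: [1.2, -0.0, 0.3]
opening: 1.002
```

Run:
```python
from h import *
d=snap('wrist','wrist1'); snap('side','side1'); s=r.get_state(); print(s['tool_pos'],s['eef_rot'])
cv2.imwrite('pics/w1.png',cv2.resize(d['frame'],None,fx=1.55,fy=1.55,interpolation=2))
```

```text
[ 0.57542583 -0.24323165  0.23858251] [ 7.06508159e-01  7.07704451e-01  6.15090888e-04 -5.02868435e-04]
```

View pics/w1.png

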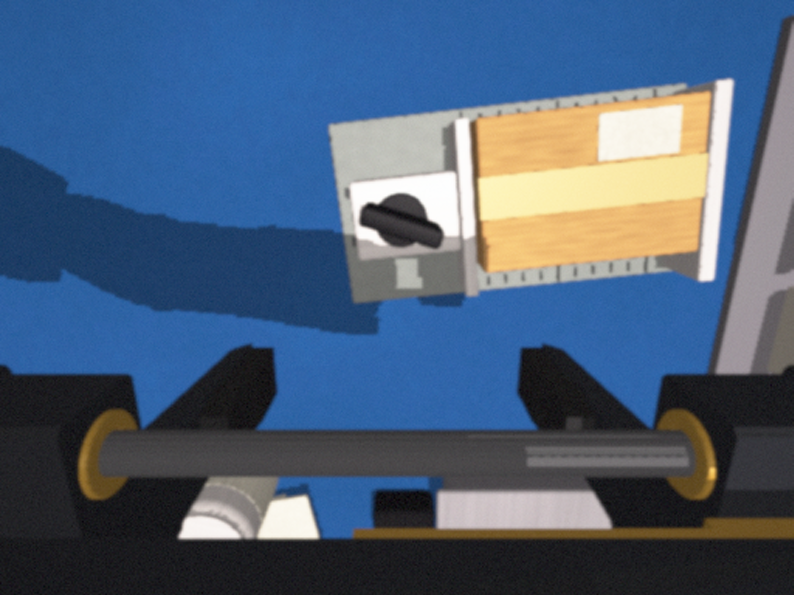

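Run:
```python
from h import *
d=cv2.imread('pics/wrist1.png')[100:185,215:315]
cv2.imwrite('pics/w1z.png',cv2.resize(d,None,fx=7,fy=7,interpolation=2))
d=cv2.imread('pics/side1.png')[110:200,200:340]
cv2.imwrite('pics/s1z.png',cv2.resize(d,None,fx=5,fy=5,interpolation=2))
```

```text
(no output)
```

View pics/w1z.png

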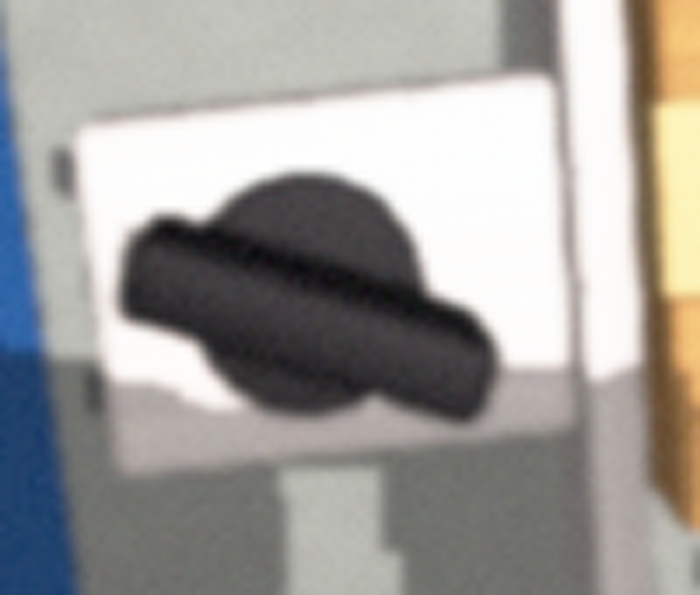

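View pics/s1z.png

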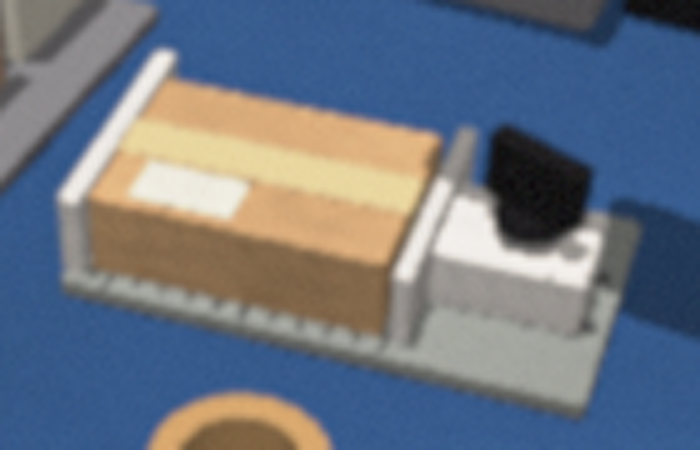

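Run:
```python
from h import *
w=lambda X,Y,z:px('wrist1',215+(X-3)/7,100+(Y-3)/7,z)
c=w(306,323,.101);print('top',c,'hub',w(312,292,.064))
a=w(125,310,.101);b=w(460,420,.101);print(np.linalg.norm(b-a),np.degrees(np.arctan2(*(b-a)[1::-1])))
print('block edge ang',np.degrees(np.arctan2(*(w(548,78,.055)-w(80,130,.055))[1::-1])))
a=w(640,0,.062)
# side/scene model overlay
c=np.array([*((c+w(312,292,.064))/2)[:2],0]); print(c)
th=np.radians(-18)
for th in [np.arctan2(*(b-w(125,310,.101))[1::-1])]:
  u=np.array([np.cos(th),np.sin(th),0]);v=np.array([-u[1],u[0],0]);z=np.array([0,0,1])
  for tag,(x0,y0,x1,y1) in {'side1':(200,110,340,200),'scene0':(135,180,270,315),'wrist1':(215,100,315,185)}.items():
    im=cv2.imread(f'pics/{tag}.png')[y0:y1,x0:x1]; f=5; im=cv2.resize(im,None,fx=f,fy=f,interpolation=2)
    for h in (.064,.101):
      P=[proj(tag,c+u*28*i/1e3+v*7*j/1e3+z*h) for i,j in((1,1),(1,-1),(-1,-1),(-1,1))]
      P=((np.array(P)-[x0,y0]+.5)*f).astype(int); cv2.polylines(im,[P],True,(0,255,255) if h>.1 else (0,255,0),1)
    P=[proj(tag,c+.02*np.array([np.cos(t),np.sin(t),0])+z*.064) for t in np.arange(0,6.28,.2)]
    cv2.polylines(im,[((np.array(P)-[x0,y0]+.5)*f).astype(int)],True,(0,0,255),1)
    cv2.imwrite(f'pics/ov_{tag}.png',im)
ims=[cv2.resize(cv2.imread(f'pics/ov_{t}.png'),(400,300)) for t in ('side1','wrist1')]
```

```text
top [ 0.57660752 -0.21393323  0.101     ] hub [ 0.57781534 -0.21430914  0.064     ]
0.050305574669968954 -18.438885938720553
block edge ang 5.972241675802045
[ 0.57721143 -0.21412118  0.        ]
```

View pics/ov_side1.png

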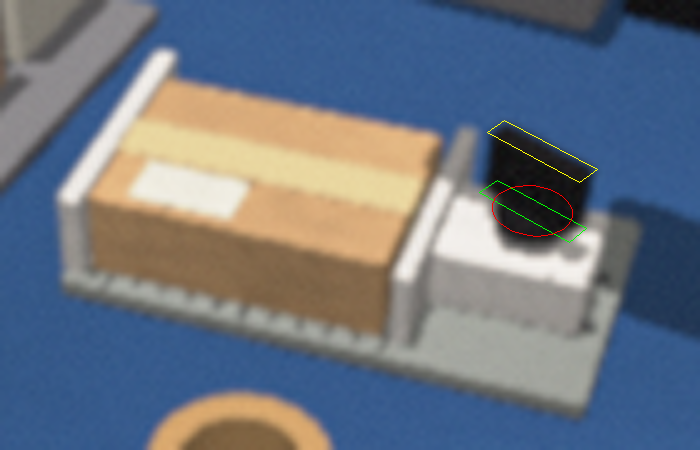

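View pics/ov_wrist1.png

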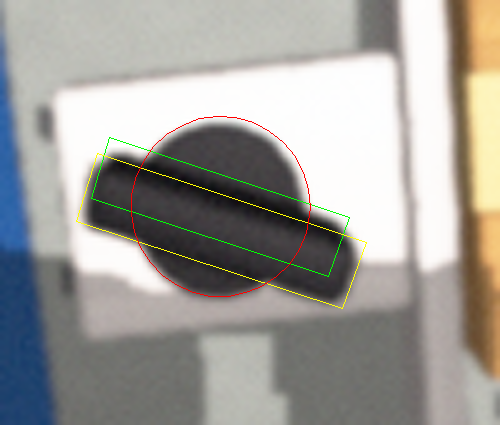

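View pics/ov_scene0.png

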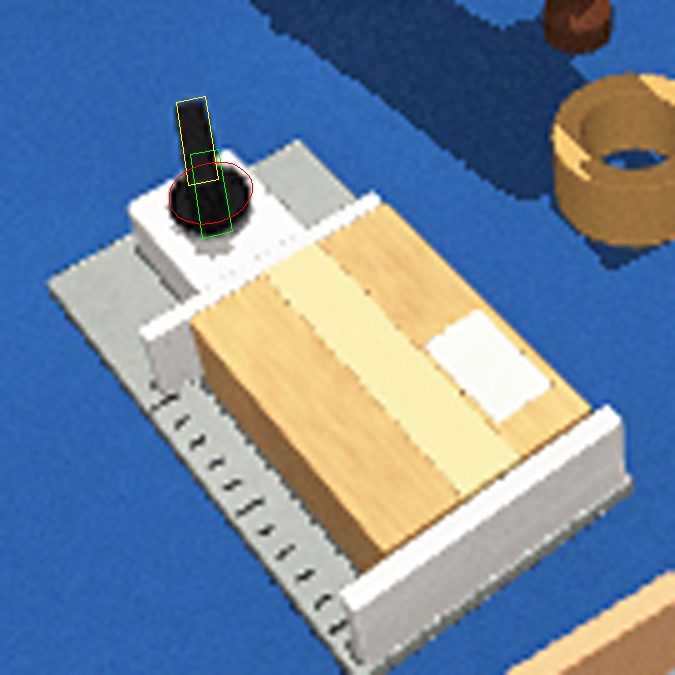

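>>> move_arm(
  turn=[
    [0, 0, 0],
    [0, 0, 0],
    [0, 0, -0.0181],
    [0, 0, -0.0181],
    [0, 0, -0.0181],
    [0, 0, -0.0181],
    [0, 0, -0.0181],
    [0, 0, -0.0181],
    [0, 0, -0.0181],
    [0, 0, -0.0181],
  ],
  dp=[
    [0.6, 0.06, 0],
    [0.6, 0.06, 0],
    [0, 0, 0],
    [0, 0, 0],
    [0, 0, 0],
    [0, 0, 0],
    [0, 0, 0],
    [0, 0, 0],
    [0, 0, 0],
    [0, 0, 0],
  ],
  jaw=[-1, -1, -1, -1, -1, -1, -1, -1, -1, -1],
)

```text
clock: 2.08
tool_pos: [0.5787, -0.2112, 0.239]
eef_rot: [0.32, 0.947, 0.001, -0.0]
contact_force: [-0.7, -0.2, 0.6]
opening: 0.998
```

>>> move_arm(
  turn=[
    [0, 0, -0.0181],
    [0, 0, -0.0181],
    [0, 0, -0.0181],
    [0, 0, 0],
    [0, 0, 0],
    [0, 0, 0],
    [0, 0, 0],
    [0, 0, 0],
  ],
  dp=[
    [0, 0, 0.6],
    [0, 0, 0.6],
    [0, 0, 0.6],
    [0, 0, 0.6],
    [0, 0, 0],
    [0, 0, 0],
    [0, 0, 0],
    [0, 0, 0],
  ],
  jaw=[-1, -1, -1, -1, -1, -1, -1, -1],
)

```text
clock: 2.75
tool_pos: [0.5791, -0.214, 0.18]
eef_rot: [0.159, 0.987, 0.0, 0.001]
contact_force: [-0.6, 0.2, -0.8]
opening: 0.998
```

```bash
cat > ov.py <<'E'
from h import *
def ov(tag,c,deg,out,f=1.5):
    th=np.radians(deg);u=np.array([np.cos(th),np.sin(th),0]);v=np.array([-u[1],u[0],0]);z=np.array([0,0,1]);c=np.array([*c[:2],0])
    im=cv2.resize(cv2.imread(f'pics/{tag}.png'),None,fx=f,fy=f,interpolation=2)
    for h in (.064,.101):
      P=[proj(tag,c+u*28*i/1e3+v*7*j/1e3+z*h) for i,j in((1,1),(1,-1),(-1,-1),(-1,1))]
      cv2.polylines(im,[((np.array(P)+.5)*f).astype(int)],True,(0,255,255) if h>.1 else (0,255,0),1)
    P=[proj(tag,c+.02*np.array([np.cos(t),np.sin(t),0])+z*.064) for t in np.arange(0,6.28,.2)]
    cv2.polylines(im,[((np.array(P)+.5)*f).astype(int)],True,(0,0,255),1)
    cv2.imwrite(f'pics/{out}.png',im)
E
python3 - <<'E'
from ov import *
d=snap('wrist','wrist2'); s=r.get_state(); m=R.from_quat(s['eef_rot']).as_matrix()
print(s['tool_pos'],np.degrees(np.arctan2(m[1,1],m[0,1])),m[:,2],s['q'],s['contact_force'])
ov('wrist2',(.5778,-.2135),-18.4,'w2')
E
```

```text
[ 0.57892138 -0.2143923   0.17997868] 71.70505242315865 [ 2.11318060e-03 -4.70491999e-04 -9.99997657e-01] [ 0.57327927  0.79196289 -0.53644853  1.63851466  0.50517383  0.8507857
  1.08027066] [0.57991749 0.32063397 0.37416067]
```

View pics/w2.png

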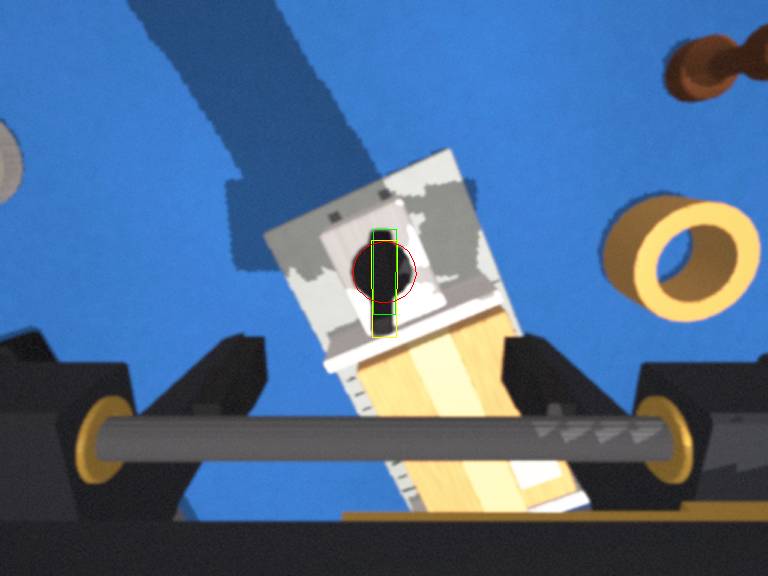

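View pics/wrist2.png

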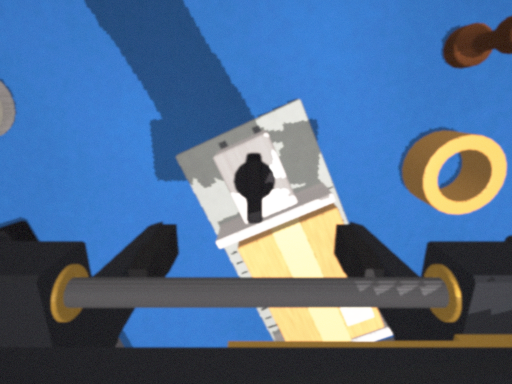

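Run:
```python
from h import *
im=cv2.imread('pics/wrist2.png'); g=im.max(2).astype(int)
print(g[205:222:3,240:272])
cv2.imwrite('pics/w2z.png',cv2.resize(im[140:235,205:305],None,fx=6,fy=6,interpolation=2))
w=lambda u,v,z:px('wrist2',u,v,z)
print(w(255,188,.101),w(254.5,178,.064))
```

```text
[[255 255 255 255 255 255 241 147  56  35  34  36  35  32  33  36  35  37
   36  33  51 127 227 254 255 255 255 255 255 255 255 255]
 [255 255 255 255 255 255 242 143  58  39  36  30  39  34  34  36  33  28
   37  30  52 125 228 254 255 255 255 255 255 255 255 255]
 [253 255 255 255 255 255 239 141  52  36  35  31  34  33  43  41  42  44
   53  53  59 127 228 254 255 255 255 255 255 255 255 255]
 [213 249 254 255 255 255 241 150  74  51  55  58  60  63  63  60  66  60
   63  60  67 126 224 254 255 255 255 254 252 244 226 203]
 [162 192 237 253 255 254 239 148  77  51  57  58  58  63  62  60  58  62
   61  56  59  86 143 186 198 188 177 169 165 170 180 190]
 [160 156 175 219 249 253 246 191 106  61  58  59  56  60  57  59  59  61
   62  58  59  84 130 168 198 220 236 243 248 252 254 255]]
[ 0.57325111 -0.21276196  0.101     ] [ 0.57417005 -0.21367838  0.064     ]
```

View pics/w2z.png

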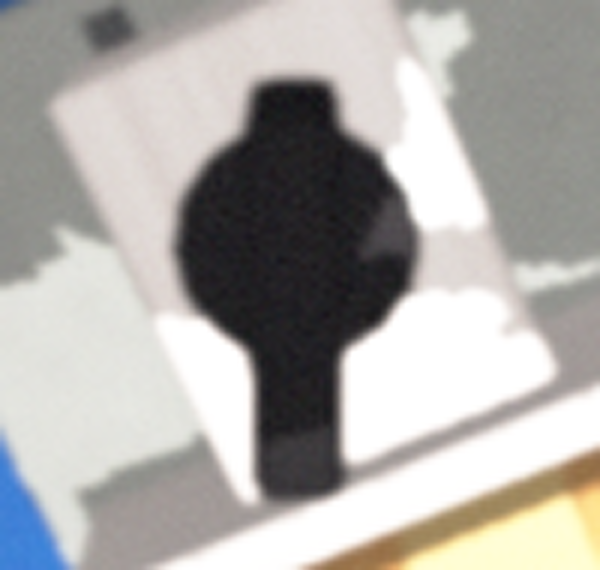

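>>> move_arm(
  turn=[
    [0, 0, 0],
    [0, 0, 0],
    [0, 0, 0],
    [0, 0, 0],
    [0, 0, 0],
    [0, 0, 0],
  ],
  dp=[
    [0.05, -0.06, 0.6],
    [0, 0, 0.6],
    [0, 0, 0.6],
    [0, 0, 0.6],
    [0, 0, 0],
    [0, 0, 0],
  ],
  jaw=[-1, -1, -1, -1, -1, -1],
)

```text
clock: 3.3
tool_pos: [0.5764, -0.2159, 0.119]
eef_rot: [0.159, 0.987, 0.0, -0.0]
contact_force: [-0.1, 0.3, 0.2]
opening: 0.998
```

Run:
```python
from h import *
d=snap('wrist','wrist3'); s=r.get_state(); m=R.from_quat(s['eef_rot']).as_matrix()
print(s['tool_pos'],np.degrees(np.arctan2(m[1,1],m[0,1])),s['contact_force'])
im=d['frame']; cv2.imwrite('pics/w3z.png',cv2.resize(im[120:290,170:342],None,fx=3.5,fy=3.5,interpolation=2))
M,K,dd=pickle.load(open('pics/wrist3.pkl','rb'))
# tool axis projection
T=np.array(dd['tool_from_camera'])
for z in (-.019,.017,.055):
    c=np.linalg.inv(T)@[0,0,z,1]; q=K@[c[0],-c[1],-c[2]]; print(z,q[:2]/q[2], 286.2/-c[2])
g=im.max(2).astype(int)
for v in range(150,270,10): print(v,[u for u in range(225,290) if g[v,u]<110][:1],[u for u in range(225,290) if g[v,u]<110][-1:])
```

```text
[ 0.57698467 -0.21596149  0.11965324] 71.67141843761924 [-0.96518178  0.46753766 -0.04317197]
-0.019 [255.7040715 255.3387333] 2000.3853789751672
0.017 [255.76171615 225.7660809 ] 1611.4226643580228
0.055 [255.80238483 204.90237975] 1337.0069059369296
150 [] []
160 [] []
170 [] []
180 [247] [266]
190 [236] [277]
200 [233] [281]
210 [233] [281]
220 [239] [275]
230 [248] [267]
240 [249] [267]
250 [249] [268]
260 [248] [266]
```

View pics/w3z.png

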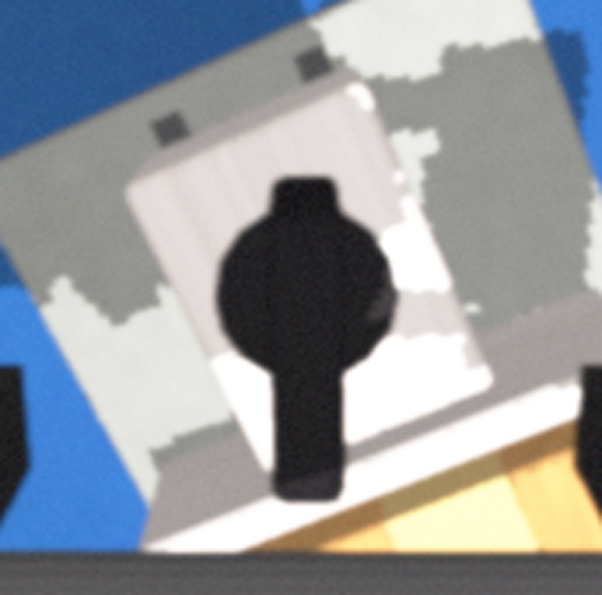

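>>> move_arm(
  turn=[
    [0, 0, 0],
    [0, 0, 0],
    [0, 0, 0],
    [0, 0, 0],
    [0, 0, 0],
    [0, 0, 0],
  ],
  dp=[
    [0, 0.035, 0],
    [0, 0, 0.5],
    [0, 0, 0.5],
    [0, 0, 0.5],
    [0, 0, 0.45],
    [0, 0, 0],
  ],
  jaw=[-1, -1, -1, -1, -1, -1],
  newtons=4,
)

```text
clock: 3.85
tool_pos: [0.5745, -0.2148, 0.0667]
eef_rot: [0.159, 0.987, 0.0, -0.003]
contact_force: [0.0, -0.5, -0.4]
opening: 1.002
```

>>> move_arm(
  turn=[
    [0, 0, 0],
    [0, 0, 0],
    [0, 0, 0],
    [0, 0, 0],
    [0, 0, 0],
    [0, 0, 0],
    [0, 0, 0],
    [0, 0, 0],
  ],
  dp=[
    [0, 0, 0],
    [0, 0, 0],
    [0, 0, 0],
    [0, 0, 0],
    [0, 0, 0],
    [0, 0, 0],
    [0, 0, 0],
    [0, 0, 0],
  ],
  jaw=[0.2, 0.4, 0.5, 0.55, 0.6, 0.6, 0.6, 0.6],
  newtons=4,
)

```text
clock: 4.52
tool_pos: [0.5767, -0.2152, 0.0701]
eef_rot: [0.159, 0.987, -0.0, 0.0]
contact_force: [1.0, 0.2, -0.1]
opening: 0.419
```

Run:
```python
from h import *
d=snap('wrist','wrist4'); s=r.get_state()
print(s['tool_pos'],s['contact_force'],s['moment'],s['opening'])
im=d['frame']; cv2.imwrite('pics/w4z.png',cv2.resize(im[130:300,170:342],None,fx=3.5,fy=3.5,interpolation=2))
```

```text
[ 0.57669462 -0.21523189  0.0700859 ] [-0.02671177  0.04324752 -0.68686611] [ 0.06409172 -0.06504074  0.01465937] 0.3720092288480397
```

View pics/w4z.png

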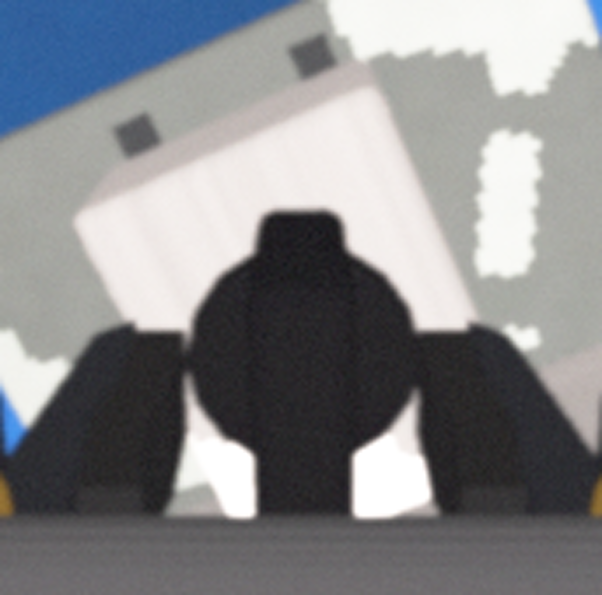

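The fingers straddle the bar evenly: gaps of about 71 and 66 zoomed px, so under 0.5 mm off centre. I'll close gently now.

>>> move_arm(
  turn=[
    [0, 0, 0],
    [0, 0, 0],
    [0, 0, 0],
    [0, 0, 0],
    [0, 0, 0],
    [0, 0, 0],
    [0, 0, 0],
    [0, 0, 0],
  ],
  dp=[
    [0, 0.016, 0],
    [0, 0, 0],
    [0, 0, 0],
    [0, 0, 0],
    [0, 0, 0],
    [0, 0, 0],
    [0, 0, 0],
    [0, 0, 0],
  ],
  jaw=[0.7, 0.8, 0.9, 1, 1, 1, 1, 1],
  newtons=4,
)

```text
clock: 5.23
tool_pos: [0.5767, -0.2149, 0.07]
eef_rot: [0.159, 0.987, -0.0, 0.0]
contact_force: [-0.6, -0.7, 1.0]
opening: 0.159
```

```bash
cat > st.py <<'E'
from h import *
s=r.get_state(); m=R.from_quat(s['eef_rot']).as_matrix()
print(s['clock'],s['tool_pos'],'yaw',np.degrees(np.arctan2(m[1,1],m[0,1])),'F',s['contact_force'],'M',s['moment'],s['opening'],s['joint_torque'][6])
E
python3 st.py
```

```text
5.2333 [ 0.57674289 -0.21490301  0.06999805] yaw 71.67167945424626 F [-0.57140351 -0.73340078  1.0326894 ] M [-0.08481606 -0.07171477  0.11178514] 0.1587331635805281 -0.03724638721905649
```

>>> move_arm(
  turn=[
    [0, 0, 0],
    [0, 0, 0],
    [0, 0, 0],
  ],
  dp=[
    [0, 0, 0],
    [0, 0, 0],
    [0, 0, 0],
  ],
  jaw=[1, 1, 1],
  newtons=45,
)

```text
clock: 5.48
tool_pos: [0.5768, -0.2149, 0.07]
eef_rot: [0.159, 0.987, -0.0, 0.0]
contact_force: [0.3, -0.6, 0.5]
opening: 0.153
```

```bash
python3 st.py
```

```text
5.4833 [ 0.57675434 -0.21486916  0.07001007] yaw 71.66952326812807 F [ 0.3050904  -0.55356874  0.45909499] M [-0.09587379  0.03063692  0.01866561] 0.15307028626301658 -0.001981203822651878
```

>>> move_arm(
  turn=[
    [0, 0, 0.009],
    [0, 0, 0.009],
    [0, 0, 0.009],
    [0, 0, 0.009],
    [0, 0, 0.009],
    [0, 0, 0],
  ],
  dp=[
    [0, 0, 0],
    [0, 0, 0],
    [0, 0, 0],
    [0, 0, 0],
    [0, 0, 0],
    [0, 0, 0],
  ],
  jaw=[1, 1, 1, 1, 1, 1],
)

```text
clock: 5.98
tool_pos: [0.5768, -0.2148, 0.07]
eef_rot: [0.297, 0.955, -0.0, 0.0]
contact_force: [-0.4, -1.1, 0.5]
opening: 0.153
```

```bash
python3 st.py
```

```text
5.9833 [ 0.57681884 -0.21475988  0.06998835] yaw 55.399618205329304 F [-0.37943157 -1.06495243  0.49570659] M [-0.07361143 -0.07666327 -0.05526546] 0.15293874250095083 -0.3637881763279438
```

>>> move_arm(
  turn=[
    [0, 0, 0.003],
    [0, 0, 0.003],
  ],
  dp=[
    [0, 0, 0],
    [0, 0, 0],
  ],
  jaw=[1, 1],
)

```text
clock: 6.15
tool_pos: [0.5768, -0.2148, 0.07]
eef_rot: [0.315, 0.949, 0.0, 0.0]
contact_force: [1.0, -0.3, 0.2]
opening: 0.153
```

```bash
python3 st.py
```

```text
6.15 [ 0.57681793 -0.21477408  0.06998914] yaw 53.297898949896705 F [ 0.96519823 -0.27630063  0.22626449] M [-0.02010098 -0.02128045  0.05272884] 0.15345670456980323 0.14922517351806164
```

>>> move_arm(
  turn=[
    [0, 0, 0.003],
    [0, 0, 0.003],
  ],
  dp=[
    [0, 0, 0],
    [0, 0, 0],
  ],
  jaw=[1, 1],
)

```text
clock: 6.32
tool_pos: [0.5768, -0.2147, 0.07]
eef_rot: [0.333, 0.943, 0.0, 0.0]
contact_force: [0.2, 0.2, 0.4]
opening: 0.159
```

```bash
python3 st.py
```

```text
6.3167 [ 0.57682982 -0.21474233  0.06999271] yaw 51.07817202220336 F [0.18676477 0.22544939 0.38941785] M [-0.03078744 -0.06834982  0.09299196] 0.1590671081233801 0.12595832347869873
```

>>> move_arm(
  turn=[
    [0, 0, 0.003],
    [0, 0, 0.003],
  ],
  dp=[
    [0, 0, 0],
    [0, 0, 0],
  ],
  jaw=[1, 1],
)

```text
clock: 6.48
tool_pos: [0.5769, -0.2147, 0.07]
eef_rot: [0.351, 0.936, 0.0, 0.0]
contact_force: [0.3, -0.1, 0.7]
opening: 0.156
```

```bash
python3 st.py
```

```text
6.4833 [ 0.57687291 -0.21474456  0.07000631] yaw 48.90397601287044 F [ 0.27636186 -0.12791527  0.69873117] M [ 0.00771619 -0.09003053  0.08287384] 0.15578683299269408 0.1216296711936593
```

>>> move_arm(
  turn=[
    [0, 0, 0.003],
    [0, 0, 0.003],
  ],
  dp=[
    [0, 0, 0],
    [0, 0, 0],
  ],
  jaw=[1, 1],
)

```text
clock: 6.65
tool_pos: [0.5769, -0.2147, 0.07]
eef_rot: [0.369, 0.93, 0.0, 0.0]
contact_force: [-0.2, -0.3, -0.2]
opening: 0.156
```

```bash
python3 st.py
```

```text
6.65 [ 0.57685227 -0.21472812  0.06999957] yaw 46.73532490145377 F [-0.21574329 -0.3258538  -0.18533429] M [-0.04430924 -0.11794048  0.05160201] 0.15591208129302284 0.11952081229537725
```

>>> move_arm(
  turn=[
    [0, 0, 0.003],
    [0, 0, 0.003],
  ],
  dp=[
    [0, 0, 0],
    [0, 0, 0],
  ],
  jaw=[1, 1],
)

```text
clock: 6.82
tool_pos: [0.5769, -0.2147, 0.07]
eef_rot: [0.386, 0.922, 0.0, 0.0]
contact_force: [-0.1, -0.1, 0.3]
opening: 0.154
```

```bash
python3 st.py
```

```text
6.8167 [ 0.57686928 -0.21470382  0.06998183] yaw 44.57539378044153 F [-0.08731223 -0.0877533   0.33224052] M [-0.00249788 -0.12077206  0.03617669] 0.1536261106284342 0.11819887440651655
```

>>> move_arm(
  turn=[
    [0, 0, 0.003],
    [0, 0, 0.003],
  ],
  dp=[
    [0, 0, 0],
    [0, 0, 0],
  ],
  jaw=[1, 1],
)

```text
clock: 6.98
tool_pos: [0.5769, -0.2147, 0.07]
eef_rot: [0.403, 0.915, 0.0, 0.0]
contact_force: [0.4, -0.4, 0.4]
opening: 0.156
```

```bash
python3 st.py
```

```text
6.9833 [ 0.57687794 -0.21474408  0.0699881 ] yaw 42.412652392479885 F [ 0.43129457 -0.40669392  0.42527093] M [ 0.01152528 -0.14005894  0.09370326] 0.15621340810426854 0.10900729335844517
```

>>> move_arm(
  turn=[
    [0, 0, 0.003],
    [0, 0, 0.003],
  ],
  dp=[
    [0, 0, 0],
    [0, 0, 0],
  ],
  jaw=[1, 1],
)

```text
clock: 7.15
tool_pos: [0.5769, -0.2147, 0.07]
eef_rot: [0.42, 0.907, 0.0, 0.0]
contact_force: [-0.1, -0.1, 0.5]
opening: 0.154
```

```bash
python3 st.py
```

```text
7.15 [ 0.57691006 -0.21470435  0.070011  ] yaw 40.321591673640924 F [-0.11549489 -0.10591879  0.52597415] M [-0.05426458 -0.08742126  0.41092146] 0.15440520648943223 -0.2493579313158989
```

>>> move_arm(
  turn=[
    [0, 0, 0.003],
    [0, 0, 0.003],
  ],
  dp=[
    [0, 0, 0],
    [0, 0, 0],
  ],
  jaw=[1, 1],
)

```text
clock: 7.32
tool_pos: [0.5769, -0.2147, 0.07]
eef_rot: [0.437, 0.899, 0.0, 0.0]
contact_force: [0.2, 0.3, -0.3]
opening: 0.15
```

```bash
python3 st.py
```

```text
7.3167 [ 0.57690441 -0.21471363  0.07000062] yaw 38.1292882422724 F [ 0.22504536  0.32723614 -0.26512242] M [-0.05252621 -0.19245074  0.39713929] 0.14959989641330698 -0.23536842316389084
```

>>> move_arm(
  turn=[
    [0, 0, 0.003],
    [0, 0, 0.003],
  ],
  dp=[
    [0, 0, 0],
    [0, 0, 0],
  ],
  jaw=[1, 1],
)

```text
clock: 7.48
tool_pos: [0.5769, -0.2147, 0.07]
eef_rot: [0.454, 0.891, 0.0, 0.0]
contact_force: [0.2, 0.8, 0.3]
opening: 0.153
```

```bash
python3 st.py
```

```text
7.4833 [ 0.57691083 -0.21470334  0.06999315] yaw 35.946615056580455 F [0.20497677 0.77206788 0.26414345] M [-0.04256146 -0.15798025  0.40832359] 0.15272469230347832 -0.23771317675709724
```

>>> move_arm(
  turn=[
    [0, 0, 0.003],
    [0, 0, 0.003],
  ],
  dp=[
    [0, 0, 0],
    [0, 0, 0],
  ],
  jaw=[1, 1],
)

```text
clock: 7.65
tool_pos: [0.5769, -0.2147, 0.07]
eef_rot: [0.471, 0.882, 0.0, 0.0]
contact_force: [-0.4, -0.4, 0.6]
opening: 0.157
```

```bash
python3 st.py
```

```text
7.65 [ 0.57693823 -0.21468581  0.06999569] yaw 33.78035591476757 F [-0.43439003 -0.42467438  0.59397591] M [ 0.01695622 -0.17668248  0.40837495] 0.15659373636778884 -0.23945786990225315
```

The knob went stiff at a tool yaw of about 41.4°, where Mz rose from about 0.09 to 0.41 N m. That puts the target yaw near 11°.

>>> move_arm(
  turn=[
    [0, 0, 0.0063],
    [0, 0, 0.0063],
    [0, 0, 0.0063],
    [0, 0, 0.0063],
    [0, 0, 0.0063],
    [0, 0, 0.0063],
    [0, 0, 0.0063],
    [0, 0, 0.0063],
    [0, 0, 0.0063],
    [0, 0, 0.0063],
  ],
  dp=[
    [0, 0, 0],
    [0, 0, 0],
    [0, 0, 0],
    [0, 0, 0],
    [0, 0, 0],
    [0, 0, 0],
    [0, 0, 0],
    [0, 0, 0],
    [0, 0, 0],
    [0, 0, 0],
  ],
  jaw=[1, 1, 1, 1, 1, 1, 1, 1, 1, 1],
)

```text
clock: 8.48
tool_pos: [0.5771, -0.2146, 0.07]
eef_rot: [0.636, 0.772, 0.0, 0.0]
contact_force: [1.3, -0.8, 0.1]
opening: 0.154
```

>>> move_arm(
  turn=[
    [0, 0, 0],
    [0, 0, 0],
  ],
  dp=[
    [0, 0, 0],
    [0, 0, 0],
  ],
  jaw=[1, 1],
)

```text
clock: 8.65
tool_pos: [0.5771, -0.2146, 0.07]
eef_rot: [0.635, 0.773, 0.0, 0.0]
contact_force: [0.8, -0.0, 0.5]
opening: 0.158
```

```bash
python3 st.py
python3 - <<'E'
from h import *
d=snap('wrist','wrist5')
im=d['frame']; cv2.imwrite('pics/w5z.png',cv2.resize(im[130:300,170:342],None,fx=3.5,fy=3.5,interpolation=2))
E
```

```text
8.65 [ 0.57713495 -0.21461544  0.07002976] yaw 11.221232093056567 F [ 0.78910247 -0.04441712  0.50238584] M [-0.0027579  -0.33134021  0.29269862] 0.15778885332600842 -0.3125120233744383
```

View pics/w5z.png

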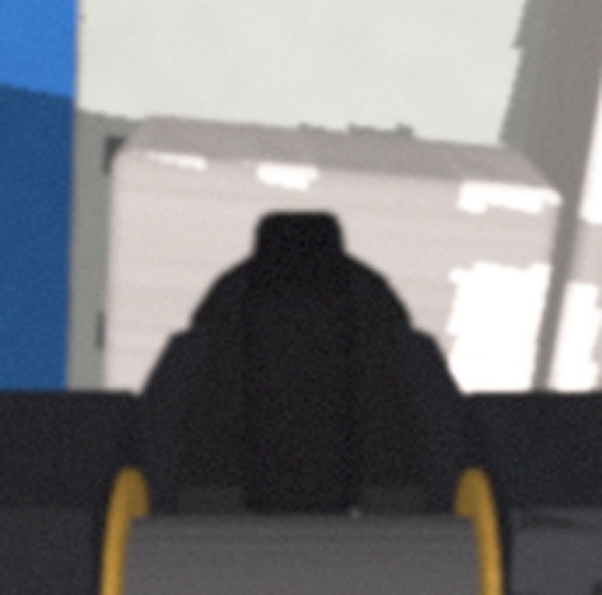

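The bar still sits square in the pads, and the tool has turned about 30.2° past the stiff point. I'll release and lift straight up.

>>> move_arm(
  turn=[
    [0, 0, 0],
    [0, 0, 0],
    [0, 0, 0],
    [0, 0, 0],
    [0, 0, 0],
    [0, 0, 0],
    [0, 0, 0],
    [0, 0, 0],
  ],
  dp=[
    [0, 0, 0],
    [0, 0, 0],
    [0, 0, 0],
    [0, 0, 0],
    [0, 0, 0],
    [0, 0, 0],
    [0, 0, 0],
    [0, 0, 0],
  ],
  jaw=[0.5, 0.3, 0.2, 0.1, 0, 0, 0, 0],
)

```text
clock: 9.37
tool_pos: [0.5767, -0.2148, 0.07]
eef_rot: [0.635, 0.773, 0.0, -0.0]
contact_force: [0.2, 0.2, -0.1]
opening: 0.501
```

>>> move_arm(
  turn=[
    [0, 0, 0],
    [0, 0, 0],
    [0, 0, 0],
    [0, 0, 0],
    [0, 0, 0],
    [0, 0, 0],
    [0, 0, 0],
    [0, 0, 0],
    [0, 0, 0],
  ],
  dp=[
    [0, 0, -0.3],
    [0, 0, -0.6],
    [0, 0, -0.8],
    [0, 0, -0.8],
    [0, 0, -0.8],
    [0, 0, -0.8],
    [0, 0, -0.4],
    [0, 0, 0],
    [0, 0, 0],
  ],
  jaw=[0, 0, 0, 0, -0.5, -1, -1, -1, -1],
)

```text
clock: 10.12
tool_pos: [0.5768, -0.2148, 0.1826]
eef_rot: [0.635, 0.773, 0.0, 0.0]
contact_force: [-0.5, 0.2, 0.2]
opening: 0.853
```

```bash
python3 st.py
python3 - <<'E'
from ov import *
d=snap('wrist','wrist6');snap('side','side6')
ov('wrist6',(.5772,-.2146),-78.8,'w6')
a=cv2.imread('pics/side0.png');b=cv2.imread('pics/side6.png')
f=lambda i:cv2.resize(i[110:210,200:345],None,fx=2.7,fy=2.7)
cv2.imwrite('pics/cmp.png',np.hstack([f(cv2.imread('pics/side1.png')),f(b)]))
E
```

```text
10.1167 [ 0.57675564 -0.21482952  0.18264509] yaw 11.19313390207112 F [-0.46650613  0.19783024  0.16807832] M [ 0.02712506  0.06199886 -0.06777618] 0.8525838523776533 0.007145592971937731
```

View pics/w6.png

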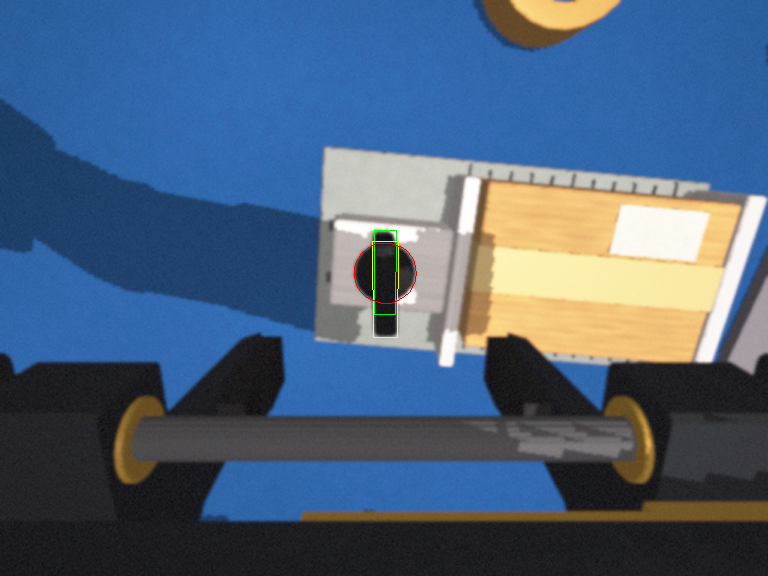

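View pics/cmp.png

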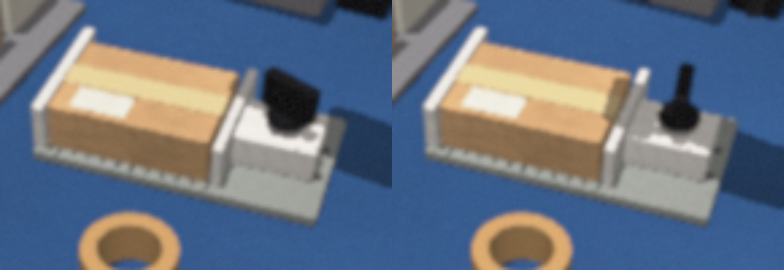

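The wrist image shows the bar matching its predicted final angle, at pixels (373–398, 232–337). The side images from before and after show the fence and carton in the same place. Handing in.

Run:
```python
from h import *
print(r.finish_job())
```

```text
the job is handed in; nothing more can be done
None
```

I locked the fence on the gauge holding the carton and handed the job in at about 10.2 s of the 45 s allowed.

- **Turning:** I gripped the bar centred on its axis and turned it clockwise. It went stiff after about 30°, when the moment rose from about 0.09 to 0.41 N m. I then turned it a further 30° or so, with about ±1° uncertainty in where the stiff point began, and let go straight up.
- **Knob angle:** After release, the bar matched its predicted final angle in the wrist image, so it did not spring back.
- **Fence and carton:** By eye, the side pictures before and after show no shift of either. Every force reading while gripping was under 2 N, though these were taken only at the end of each move.
- **Other gauge:** The arm never went near the empty gauge. I did not take a separate close-up of its knob at the end.
- **Disagreements:** My estimates of the knob's position from different views differed by up to about 4 mm. I settled it with a close wrist view before gripping. No checks failed.

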